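# Rebuild a microscope's coarse-focus drive

## Robot

A 6-joint arm with a two-finger parallel gripper is mounted at the origin on the work surface. World frame = base frame: x ahead of the robot, y to its left, z up, the work surface at z = 0. Lengths are in m, angles in rad, forces in N, time in s.
With the tool pointing down it reaches from about 0.275 to 0.75 m from the base axis. Payload 10.2 kg.
Tool frame: the origin (TCP) lies at the very end of the fingers, on their centre line; the grasp point (between the pads) lies 19 mm behind it; x points along the fingers, y is the direction in which the jaws open and shut, and the axes are right-handed (so a half turn about x gives the same grasp; the last joint's range is limited). The gripper opens to 85 mm and grips with 20 to 120 N. Pads are 22 mm wide; open, the fingers measure 114 mm over their backs; the gripper's body (76 mm by 85 mm) begins 54 mm behind the grasp point. The pads swing forward as they close: fully open they stand 13 mm farther back than shut.
Start: joints at [1.105, 0.313, 1.498, -0, 1.331, -0.223], TCP at [0.126, 0.51, 0.231] pointing down, gripper open.
Joint ranges: [-2.94, 2.94], [-0.97, 2.17], [0.19, 2.56], [-1.23, 4.37], [0.02, 3.11], [-2.88, 2.88]. Speed limits (rad/s): [2.39, 2.39, 3.01, 3.14, 3.14, 3.14].

## Interface

Orientations are given as a unit quaternion [w, x, y, z].
In Python, from plant import robot gives the robot as it stands.
- The arm moves only by the shell command python3 -m inch 'ROWS' [FORCE]. ROWS is JSON, a list of rows, each a list of 3 entries, a list of its own where there are three numbers: the turn, a rotation vector about the tool's x, y, z in degrees, then the shift along the tool's x, y, z in m, then the opening in per cent of the stroke, from 0 (shut) to 100 (fully open). In form: [[[rx, ry, rz], [tx, ty, tz], jaw], ...]. A call has 1 to 8 rows; each row is the pose to reach, as a shift and turn from the pose measured when the call began, along the tool's axes at that moment; what a row does not reach only later rows make up. A row lasts 1/12 s, in which the tool goes at most 41.7 mm and 7.16 degrees, less where a joint would pass 70% of its speed; a pose out of reach is approached as far as the arm can. A call with a gripper value outside its range is refused whole. The fingers move at their own pace and stop on an object; FORCE is the grip in N (left out, the last holds). Time passes only in rows, so rows that repeat a pose let the fingers close. It gives the time, the measured TCP pose, the force and the opening at its end, in the units of the state.
- robot.sense(): the state, without advancing time (a new reading comes with each control period).
- robot.get_image(name): name is "scene" or "side" or "wrist"; returns the picture (384x512x3 uint8, red, green, blue); there is no depth.
- robot.camera_model(name): a dict with "fov_y" (degrees; the focal length in pixels is half the picture's height over the tangent of half this angle, whatever the lens; pixels are square), "cx", "cy" (the principal point, pixels), "rvec" (rotation vector, rad) and "tvec" (3), from world to camera coordinates, as OpenCV has them; the wrist camera has in their place "tool_from_camera" (4x4, takes a point from camera to tool coordinates, whose origin is the TCP and whose axes are the tool frame's). Camera axes: x right, y down, z forward; pixel columns grow to the right and rows downward; lengths in m; the calibration is good to about 2 mm. A picture is of the moment at which its call begins: read the wrist's pose just before it. camera_model takes no time and is no camera call.
- robot.finish_job(): hands the job in, once; it reports no verdict.
The state is a dict: "time_s": time; "joint_positions": joint angles; "qvel": joint speeds; "effort": joint torques, N m; "tool_pos": TCP position; "tcp_rot": TCP orientation; "wrist_force": force on the tool from outside, world axes, zero at the start; "moment": the same for the moment, N m; "finger_gap": opening from 0.0 (shut) to 1.0 (fully open).
Only numpy, scipy, OpenCV 4.12 (cv2) and the standard library are available. Lean on these libraries where they do the work, as an engineer would, in place of code of your own. Each camera call takes 0.05 s, during which the arm holds its last target. There are 200 camera calls.

## Task

Rebuild the microscope's coarse-focus drive on the bench: slide the steel bearing down the upright spindle until it sits on the black sprung seat, then the brass spacer on top of it, then lock the stack with the blue cap: feel for the angle at which the cap drops over the spindle's cross bar onto the spacer, push it down against the spring, give it a quarter turn and ease off so that the bar clicks home in the cap's groove and holds it. Lower the parts gently, never load the drive with more than 30 N, and leave everything else on the mat alone.

Things in the scene. Friction and masses are not known exactly. Their poses are not given: they have to be found in the camera images.
- drive: Fixed white casting with an upright steel spindle; origin at the centre of its underside on the mat, x along its long side, z up. Foot 150 x 120 mm, body 56 mm high, round boss 80 mm across up to 70 mm. It must never take more than 30 N.
- seat (a point): On the spindle's axis, 79 mm above the drive's underside: rest height of the top of the sprung seat (black ring, 39 mm across, around the spindle). The seat holds still until pushed with about 4 N, then yields 1 mm per N and bottoms hard 6 mm down, at about 10 N. Above this point the spindle is 24 mm thick up to 20 mm, tapers to 16 mm at 24 mm, then a 13 mm neck. Axes as the drive's.
- spindle_top (a point): Top of the spindle's brass cross bar, on the axis, 49 mm above seat. The bar crosses the neck level: 20 mm long, 8 mm wide, square-edged, crowned by 1 mm, underside 8 mm below this point. Axes as the drive's; the bar's own direction is NOT measured: it lies anywhere within 1.0 rad either way of x. The spindle does not turn.
- bearing_mid (a point): Centre of the steel ball bearing with black seal: ring of 47 mm outside diameter, 25 mm bore, 12 mm high, about 90 g, loose, lying flat on the mat; z up.
- spacer_mid (a point): Centre of the brass spacer sleeve: 36 mm outside diameter, 25 mm bore, 20 mm high, about 70 g, loose, standing on end; z up.
- cap_mid (a point): Centre of the blue twelve-sided lock cap: 46 mm across flats (flats face its x and y axes), 14 mm high, about 60 g, loose, right side up. A slot 10.5 mm wide and 26 mm long runs right through it along its x axis (white marks on the rim at its ends). Across it, along y, the top face has a groove 13 mm wide, 26 mm long, 3 mm deep. The centre hole clears the neck.
- cap_top (a point): Centre of the cap's top face. With slot and bar within about 0.1 rad the cap drops over the bar and rests on the spacer, top 46 mm above seat, bar still in the slot; otherwise it stops 15 mm higher, on the bar. Pushed over 5 mm further (9 N) its top clears the bar and it can turn; a quarter turn either way brings the groove under the bar; eased off, it rises until held, top at 44 mm.
- old_bearing: Bystander: rusty brown old bearing, 35 mm across, 11 mm high. Leave alone.
- short_spacer: Bystander: white plastic ring, 32 mm across, 9 mm high. Leave alone.
- focus_knob: Bystander: black focus knob, 58 mm across, 34 mm high. Leave alone.
- objective: Bystander: steel objective with a green band standing on end, 27 mm across, 42 mm high. Leave alone.
- eyepiece: Bystander: black eyepiece standing on end, 33 mm across, 46 mm high. Leave alone.
- screwdriver: Bystander: orange-handled screwdriver, 170 mm long. Leave alone.
- petri_dish: Bystander: clear dish with a white rim, 60 mm across, 12 mm high. Leave alone.
Things that resemble listed ones, but are neither listed nor needed, are in the scene too. Of the things that look like the part that bears spacer_mid, the smaller one is meant. Leave any green look-alike of the part that bears bearing_mid alone.

How it is judged:
On the way, in this order (a step that is already met when the one before it is completed fails the run):
1. the bearing sits on the sprung seat and is let go (horizontal distance between bearing_mid and seat below 0.003 m and z of bearing_mid in the frame of seat below 0.0075 m and contact force between the fingers and bearing below 0.1 N), for 0.1 s.
2. the spacer sits on the bearing and is let go (horizontal distance between spacer_mid and seat below 0.003 m and z of spacer_mid in the frame of seat below 0.0235 m and contact force between the fingers and spacer below 0.1 N), for 0.1 s.
3. the cap has been pushed down against the spring until it clears the bar (horizontal distance between cap_mid and seat below 0.004 m and z of cap_mid in the frame of seat below 0.0345 m), for 0.1 s.
At the end, for the whole second after the job is handed in: From below on the spindle: bearing, spacer, cap, each centred within 3 mm and let go; cap level within 0.06 rad, locked with the bar in its groove so the spring stays compressed about 2 mm (centres 4, 20, 37 mm above the seat point, within 1 to 1.5 mm) (horizontal distance between each of bearing_mid, spacer_mid, cap_mid and seat below 0.003 m and z of bearing_mid in the frame of seat between 0.0025 and 0.0055 m and z of spacer_mid in the frame of seat between 0.0185 and 0.0215 m and z of cap_mid in the frame of seat between 0.0355 and 0.038 m and angle between cap_mid's own z axis and vertical below 0.06 rad); the robot touches nothing.
It fails at once if the drive is loaded with more than 30 N (contact force between drive and anything else above 30 N).
It fails at once if a bystander is moved by more than 20 mm (distance of any of old_bearing, short_spacer, focus_knob, objective, eyepiece, screwdriver, petri_dish from where it was at the start of the episode above 0.02 m).
It also fails if it takes over 72 s, if anything falls off the work surface, if the arm or the gripper's body presses on something with over 40 N, if the wrist force passes 120 N, or if a joint passes its speed limit or range.

## Working session

There is one attempt and no reset: what is moved stays moved. The work goes in short steps, Python scripts to look and compute and a shell command to move; the robot and the scene stay as the last step left them, time stands still between calls to the robot, and variables do not carry over. Pictures are saved under pics/ and viewed, about 8 in all and at most 12, crops included, and the job is handed in when it is done.

```bash
ls; mkdir -p pics
python3 - <<'E'
from plant import robot
import cv2,numpy as np
s=robot.sense();print({k:np.round(v,3).tolist() for k,v in s.items()})
a=robot.get_image("scene");b=robot.get_image("side");c=robot.get_image("wrist")
for n,i in zip(["scene","side","wrist"],[a,b,c]):
    cv2.imwrite(f"pics/{n}0.png",cv2.cvtColor(i,cv2.COLOR_RGB2BGR)); print(n,robot.camera_model(n))
cv2.imwrite("pics/scene0b.png",cv2.resize(cv2.cvtColor(a,cv2.COLOR_RGB2BGR),(800,600),interpolation=cv2.INTER_CUBIC))
E
```

```text
pics
{'time_s': 0.0, 'joint_positions': [1.105, 0.313, 1.498, -0.0, 1.331, -0.223], 'qvel': [0.0, 0.002, -0.001, 0.001, -0.001, -0.0], 'effort': [0.0, -41.225, -25.975, -0.0, 0.004, 0.0], 'tool_pos': [0.126, 0.509, 0.231], 'tcp_rot': [0.702, 0.085, 0.702, -0.086], 'wrist_force': [-0.161, 0.135, -0.476], 'moment': [0.009, -0.004, 0.017], 'finger_gap': 0.998}
scene {'fov_y': 56.2343495371547, 'cx': 262.1742985860346, 'cy': 187.39936379645553, 'rvec': array([ 1.86997714,  1.13152684, -0.60421384]), 'tvec': array([-0.28548002, -0.16889222,  1.30230023])}
side {'fov_y': 48.9754999404454, 'cx': 255.32724855194223, 'cy': 186.80258205734884, 'rvec': array([ 0.39011693, -2.56830925,  1.4474108 ]), 'tvec': array([0.56131347, 0.18741929, 0.80197927])}
wrist {'fov_y': 61.738938225968745, 'cx': 254.20173649085572, 'cy': 193.77166823574123, 'tool_from_camera': array([[ 7.43735818e-04, -3.28918303e-01,  9.44358087e-01,
        -1.42759380e-01],
       [ 9.99999720e-01,  3.20950007e-04, -6.75770438e-04,
        -2.99797258e-04],
       [-8.08184690e-05,  9.44358326e-01,  3.28918449e-01,
        -8.49742458e-02],
       [ 0.00000000e+00,  0.00000000e+00,  0.00000000e+00,
         1.00000000e+00]])}
```

View pics/scene0b.png

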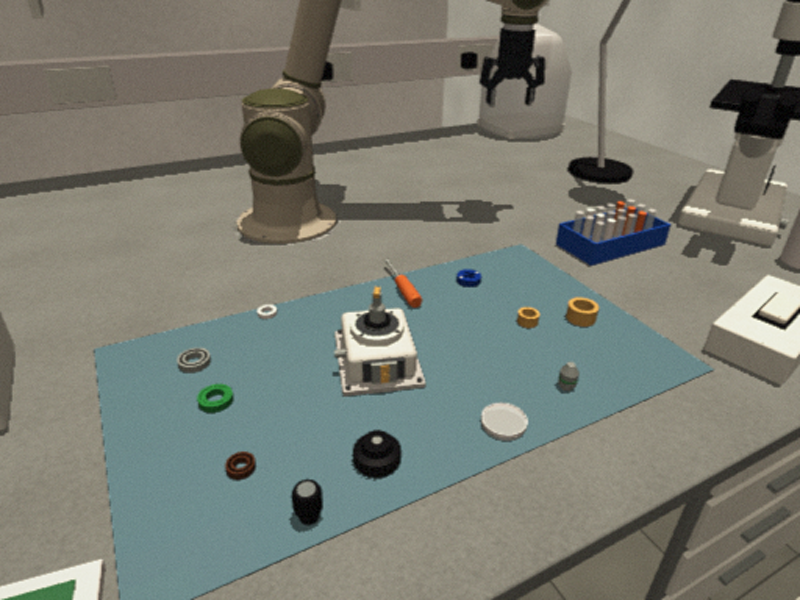

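View pics/side0.png

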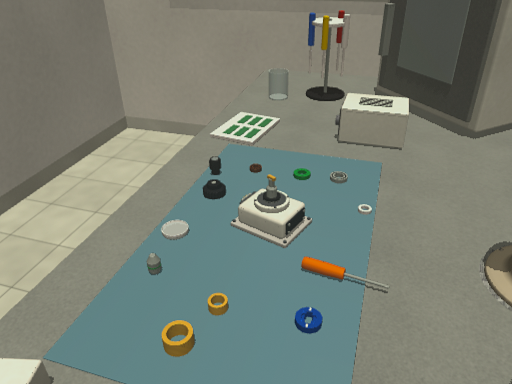

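Scene view (800x600): candidate bearings are the steel one at (194,359) and the green look-alike at (215,397), so steel. Spacers are brass at (528,317) and a larger one at (582,311), so the smaller. The cap is at (469,278) and the spindle bar at (377,291). I'll confirm in enlarged crops and triangulate.

```bash
cat > h.py <<'E'
import numpy as np,cv2
from plant import robot
from scipy.spatial.transform import Rotation as R
def cam(n,s=None):
    m=robot.camera_model(n); f=192/np.tan(np.radians(m["fov_y"]/2))
    K=np.array([[f,0,m["cx"]],[0,f,m["cy"]],[0,0,1]])
    if n=="wrist":
        s=s or robot.sense(); q=np.array(s["tcp_rot"]);T=np.eye(4);T[:3,:3]=R.from_quat(q[[1,2,3,0]]).as_matrix();T[:3,3]=s["tool_pos"]
        W=np.linalg.inv(T@m["tool_from_camera"]);Rm,t=W[:3,:3],W[:3,3]
    else: Rm,t=R.from_rotvec(m["rvec"]).as_matrix(),np.array(m["tvec"])
    return K,Rm,t
def ray(c,p):
    K,Rm,t=c; d=Rm.T@np.linalg.solve(K,[p[0],p[1],1]); return -Rm.T@t,d
def onz(c,p,z): o,d=ray(c,p); return o+d*(z-o[2])/d[2]
def proj(c,X): K,Rm,t=c; v=K@(Rm@np.array(X)+t); return v[:2]/v[2]
def tri(cs,ps):
    A=[];b=[]
    for c,p in zip(cs,ps):
        o,d=ray(c,p);d=d/np.linalg.norm(d);M=np.eye(3)-np.outer(d,d);A.append(M);b.append(M@o)
    return np.linalg.lstsq(np.vstack(A),np.hstack(b),rcond=None)[0]
def save(n,im): cv2.imwrite("pics/"+n+".png",cv2.cvtColor(im,cv2.COLOR_RGB2BGR))
def tool(s,X):
    "world point(s) in tool coordinates"
    q=np.array(s["tcp_rot"]);return R.from_quat(q[[1,2,3,0]]).as_matrix().T@(np.array(X)-s["tool_pos"])
E
python3 - <<'E'
from h import *
S,D=cam("scene"),cam("side")
for n,a,b in [("bearing",(124.2,229.8),(339,177)),("spacer",(338,203),(218,304)),("cap",(300,178),(309,320)),("bar",(241.3,186),(272,178)),("green",(137.6,254.5),(302,174)),("big",(372.8,200),(178,338))]:
    X=tri([S,D],[a,b]);print(n,X.round(4),"err",(proj(S,X)-a).round(1),(proj(D,X)-b).round(1), "onz",onz(S,a,.007).round(3),onz(D,b,.007).round(3))
a=cv2.imread("pics/scene0.png");b=cv2.imread("pics/side0.png")
def cr(i,x,y,w): return cv2.resize(i[y-w:y+w,x-w:x+w],(260,260),interpolation=cv2.INTER_CUBIC)
g=np.vstack([np.hstack([cr(a,130,240,26),cr(a,355,200,26),cr(a,241,205,33)]),np.hstack([cr(b,320,176,26),cr(b,309,320,20),cr(b,272,205,40)])])
cv2.imwrite("pics/crops.png",g)
E
```

```text
bearing [ 0.4429 -0.2867  0.0087] err [-0.4 -0.4] [-0.4  0.4] onz [ 0.443 -0.286  0.007] [ 0.443 -0.292  0.007]
spacer [0.5844 0.2384 0.0113] err [-0.3 -0.1] [-0.4  0.2] onz [0.58  0.243 0.007] [0.586 0.234 0.007]
cap [0.4212 0.2244 0.0076] err [-0.5 -0.3] [-0.8  0.5] onz [0.423 0.225 0.007] [0.42  0.222 0.007]
bar [ 0.5612 -0.0351  0.1262] err [-0.2 -0.2] [-0.2  0.2] onz [0.386 0.048 0.007] [ 0.617 -0.236  0.007]
green [ 0.5434 -0.2769  0.0081] err [-0.4 -0.3] [-0.3  0.3] onz [ 0.544 -0.276  0.007] [ 0.543 -0.281  0.007]
big [0.6184 0.3292 0.0142] err [-0.4 -0.1] [-0.6  0.2] onz [0.612 0.339 0.007] [0.621 0.324 0.007]
```

View pics/crops.png

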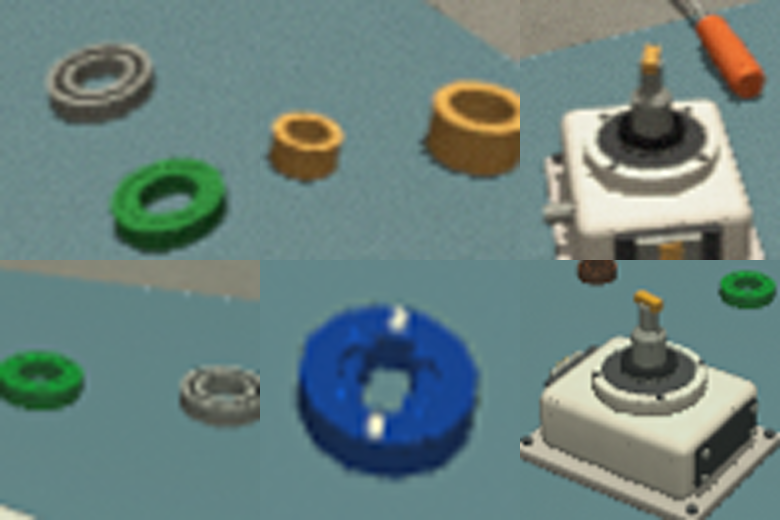

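Crops confirm it: grey steel ring with black seal (upper of the left pair), small brass sleeve, blue cap with white marks, brass bar on the spindle. The triangulated heights fit (8, 11, 8 and 126 mm). Next, work out the move to a hover above the bearing.

Run:
```python
from h import *
s=robot.sense();q=np.array(s["tcp_rot"]);M=R.from_quat(q[[1,2,3,0]]).as_matrix();print(M.round(3))
for n,X in [("way",(.36,.15,.24)),("way2",(.45,-.05,.24)),("bear",(.443,-.287,.12))]: print(n,tool(s,X).round(3))
```

```text
[[-0.     0.24   0.971]
 [-0.001  0.971 -0.24 ]
 [-1.    -0.001 -0.   ]]
way [-0.009 -0.293  0.313]
way2 [-0.009 -0.465  0.449]
bear [ 0.111 -0.697  0.499]
```

```bash
python3 -m inch '[[[0,0,0],[-0.01,-0.04,0.04],100],[[0,0,0],[-0.01,-0.465,0.449],100],[[0,0,0],[-0.01,-0.465,0.449],100],[[0,0,0],[-0.01,-0.465,0.449],100],[[0,0,0],[-0.01,-0.465,0.449],100],[[0,0,0],[-0.01,-0.465,0.449],100],[[0,0,0],[-0.01,-0.465,0.449],100],[[0,0,0],[-0.01,-0.465,0.449],100]]' 40
python3 - <<'E'
from h import *
s=robot.sense()
print(s["tool_pos"],s["time_s"])
for n,X in [("way2",(.45,-.05,.24)),("bear",(.443,-.287,.13))]: print(n,tool(s,X).round(3))
E
```

```text
time_s: 0.82
tool_pos: [0.2935, 0.22, 0.2397]
tcp_rot: [0.702, 0.085, 0.702, -0.086]
wrist_force: [1.3, 0.2, -0.0]
finger_gap: 1.002
[0.29351671 0.22000532 0.23974079] 0.8167
way2 [-0.    -0.225  0.217]
bear [ 0.11  -0.456  0.267]
```

Run:
```python
from h import *
s=robot.sense()
print(tool(s,(.55,-.035,.26)).round(3))
```

```text
[-0.02  -0.186  0.31 ]
```

```bash
python3 -m inch '[[[0,0,0],[-0.02,-0.186,0.31],100],[[0,0,0],[-0.02,-0.186,0.31],100],[[0,0,0],[-0.02,-0.186,0.31],100],[[0,0,0],[-0.02,-0.186,0.31],100],[[0,0,0],[-0.02,-0.186,0.31],100],[[0,0,0],[-0.02,-0.186,0.31],100],[[0,0,0],[-0.02,-0.186,0.31],100],[[0,0,0],[-0.02,-0.186,0.31],100]]'
python3 -m inch '[[[0,0,0],[0,-0.016,0.027],100],[[0,0,0],[0,-0.016,0.027],100],[[0,0,0],[0,-0.016,0.027],100]]'
python3 - <<'E'
from h import *
s=robot.sense()
im=robot.get_image("wrist");c=cam("wrist",s)
print(s["tool_pos"])
cv2.imwrite("pics/w1raw.png",cv2.cvtColor(im,cv2.COLOR_RGB2BGR))
p=proj(c,(.561,-.035,.128));print("pred",p)
x,y=p.astype(int);x0,y0=x-50,y-50;print(x0,y0)
save("w1",np.hstack([cv2.resize(im[y0:y0+100,x0:x0+100],(400,400),interpolation=cv2.INTER_CUBIC),cv2.resize(im,(400,300)).copy()[:,:] if 0 else cv2.copyMakeBorder(cv2.resize(im,(400,300)),0,100,0,0,0)]))
E
```

```text
time_s: 1.48
tool_pos: [0.5295, -0.0154, 0.2581]
tcp_rot: [0.702, 0.085, 0.702, -0.086]
wrist_force: [-0.3, 0.8, 0.3]
finger_gap: 1.001
time_s: 1.73
tool_pos: [0.5521, -0.0384, 0.257]
tcp_rot: [0.701, 0.086, 0.703, -0.086]
wrist_force: [-0.7, 0.6, -0.6]
finger_gap: 0.998
[ 0.55213739 -0.03841112  0.25697679]
pred [260.92701511 192.07592361]
210 142
```

View pics/w1.png

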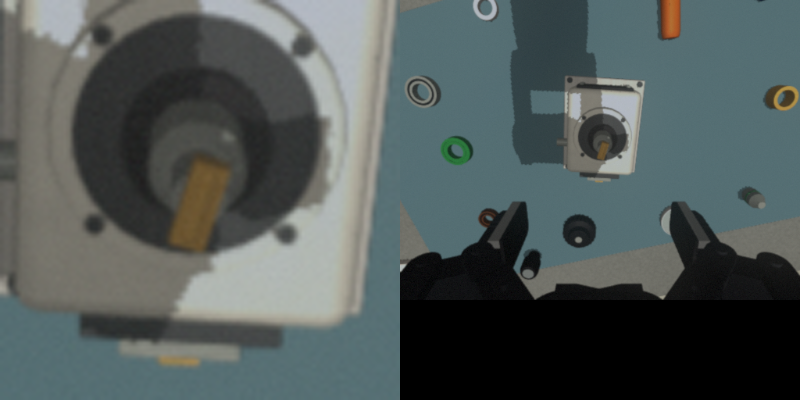

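The bar's top spans crop (208,160) to (188,250), with its centre near (199,205). The jaws are at the bottom of the picture, so down is +x and right is +y.

Run:
```python
from h import *
s=robot.sense();c=cam("wrist",s)
f=lambda p,z:onz(c,(209.6+p[0]/4,141.6+p[1]/4),z)
print("centre",f((199,205),.1275),"black disc",f((197,132),.071))
for a,b in [((192,157),(170,246)),((228,165),(207,252)),((210,161),(188.5,249))]:
    A,B=f(a,.1275),f(b,.1275);d=B-A;print(np.degrees(np.arctan2(d[1],d[0])),np.linalg.norm(d))
print("drive edges",[f(p,.056).round(3) for p in[(12,160),(372,160)]])
im=cv2.imread("pics/w1raw.png");S=cam("scene")
for n,p in [("bear",(28,118)),("spacer",(492,124))]: print(n,onz(c,p,.01).round(4))
for n,X in [("bear",(.443,-.287,.008)),("spacer",(.584,.238,.01)),("cap",(.421,.224,.007))]: print(n,proj(c,X))
for z in(.15,.06):print(tool(s,(.443,-.287,z)).round(3))
```

```text
centre [ 0.56118697 -0.03558051  0.1275    ] black disc [ 0.56015042 -0.03506218  0.071     ]
-27.072264830115394 0.02165837424174874
-26.24178622987037 0.021181256035263968
-26.659259784038113 0.02141944890904434
drive edges [array([ 0.56 , -0.088,  0.056]), array([0.584, 0.01 , 0.056])]
bear [ 0.443  -0.2885  0.01  ]
spacer [0.5831 0.2469 0.01  ]
bear [ 30.24828148 117.48067131]
spacer [484.34098903 126.58091074]
cap [466.60283993 -23.28689262]
[ 0.108 -0.268 -0.045]
[ 0.198 -0.268 -0.045]
```

```bash
python3 -m inch '[[[0,0,0],[0.02,-0.268,-0.045],100],[[0,0,0],[0.05,-0.268,-0.045],100],[[0,0,0],[0.08,-0.268,-0.045],100],[[0,0,0],[0.12,-0.268,-0.045],100],[[0,0,0],[0.15,-0.268,-0.045],100],[[0,0,0],[0.15,-0.268,-0.045],100],[[0,0,0],[0.15,-0.268,-0.045],100],[[0,0,0],[0.15,-0.268,-0.045],100]]'
python3 - <<'E'
from h import *
s=robot.sense()
im=robot.get_image("wrist");c=cam("wrist",s)
print(s["tool_pos"],s["qvel"].round(2) if hasattr(s["qvel"],"round") else s["qvel"])
p=proj(c,(.443,-.287,.012));print("pred",p)
x,y=p.astype(int);x0,y0=max(0,x-64),max(0,y-64);print(x0,y0)
save("w2",np.hstack([cv2.resize(im[y0:y0+128,x0:x0+128],(512,512),interpolation=cv2.INTER_CUBIC),cv2.copyMakeBorder(cv2.resize(im,(280,210)),0,302,0,0,0)]))
E
```

```text
time_s: 2.45
tool_pos: [0.4413, -0.2867, 0.106]
tcp_rot: [0.701, 0.086, 0.703, -0.085]
wrist_force: [-0.3, 0.4, 0.2]
finger_gap: 1.002
[ 0.44134473 -0.28674078  0.10600739] [-0.45  0.37  0.09  0.01 -0.47 -0.44]
pred [254.95091756 199.15974529]
190 135
```

View pics/w2.png

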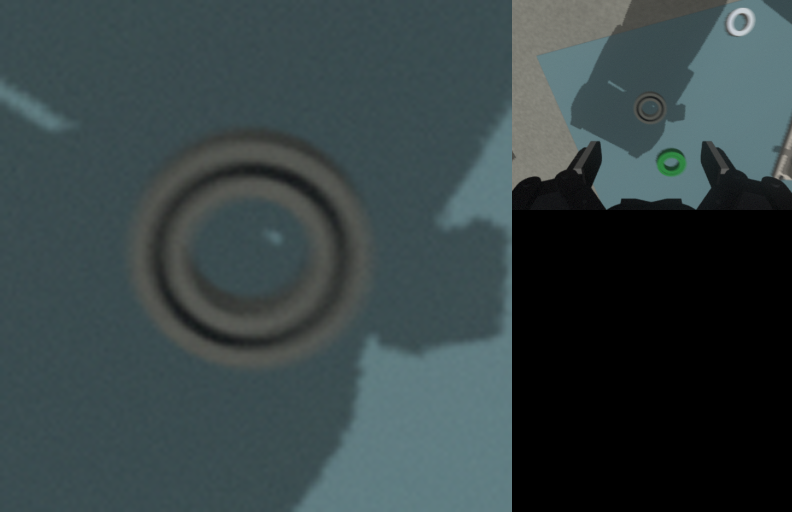

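The bearing's seal ring spans columns 152–348 and rows 165–347 of the crop, so its centre is (250,256).

Run:
```python
from h import *
s0=dict(tool_pos=np.array([ 0.44134473,-0.28674078,0.10600739]),tcp_rot=[.701,.086,.703,-.085])
s=robot.sense()
s0["tcp_rot"]=s["tcp_rot"]
X=onz(cam("wrist",s0),(189.6+250/4,134.6+256/4),.012);print(X)
print(s["tool_pos"],tool(s,(X[0],X[1],.002)).round(4))
```

```text
[ 0.44167153 -0.28883479  0.012     ]
[ 0.4394963  -0.28832155  0.10310195] [ 1.011e-01 -1.000e-04  3.000e-03]
```

```bash
python3 -m inch '[[[0,0,0],[0.035,0,0.003],100],[[0,0,0],[0.07,0,0.003],90],[[0,0,0],[0.09,0,0.003],80],[[0,0,0],[0.1,0,0.003],75],[[0,0,0],[0.1,0,0.003],50],[[0,0,0],[0.1,0,0.003],45],[[0,0,0],[0.1,0,0.003],40],[[0,0,0],[0.1,0,0.003],40]]' 40
python3 -m inch '[[[0,0,0],[0,0,0],40],[[0,0,0],[0,0,0],40],[[0,0,0],[0,0,0],40]]'
```

```text
time_s: 3.17
tool_pos: [0.4424, -0.2891, 0.0046]
tcp_rot: [0.7, 0.087, 0.703, -0.086]
wrist_force: [0.5, -0.2, -0.9]
finger_gap: 0.521
time_s: 3.42
tool_pos: [0.4427, -0.2892, 0.0051]
tcp_rot: [0.7, 0.086, 0.703, -0.086]
wrist_force: [-0.2, -0.1, -0.5]
finger_gap: 0.525
```

```bash
python3 -m inch '[[[0,0,0],[-0.02,0,0],40],[[0,0,0],[-0.06,0,0],40],[[0,0,0],[-0.1,0,0],40],[[0,0,0],[-0.14,0,0],40],[[0,0,0],[-0.17,0,0],40],[[0,0,0],[-0.17,0,0],40]]'
python3 - <<'E'
from h import *
s=robot.sense()
im=robot.get_image("wrist")
print(s["tool_pos"],s["wrist_force"],tool(s,(.561,-.0354,.175)).round(4))
save("w3",cv2.resize(im[150:384,80:430],(700,468),interpolation=cv2.INTER_CUBIC))
E
```

```text
time_s: 3.92
tool_pos: [0.4451, -0.2911, 0.1816]
tcp_rot: [0.703, 0.084, 0.7, -0.089]
wrist_force: [0.6, 0.8, 0.1]
finger_gap: 0.522
[ 0.44510541 -0.29106471  0.18158469] [0.63147026 0.76141433 0.12856797] [0.0052 0.2762 0.0505]
```

View pics/w3.png

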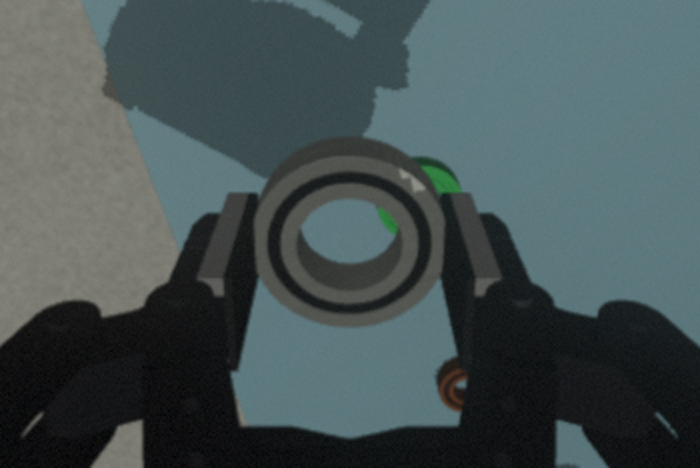

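The bearing is held between the pads: seal ring at columns 268–430 and rows 173–313 of the 2x crop. I'll check where it sits in the tool frame and whether it is tilted.

Run:
```python
from h import *
m=robot.camera_model("wrist");T=m["tool_from_camera"];f=192/np.tan(np.radians(m["fov_y"]/2));cx,cy=m["cx"],m["cy"]
u,v=(349/2+80,243/2+150)
def inT(u,v,d): return (T@[(u-cx)/f*d,(v-cy)/f*d,d,1])[:3]
print("centre of top face, tool frame",inT(u,v,.1518).round(4))
def P(X):
    c=np.linalg.inv(T)@[*X,1]; return np.array([f*c[0]/c[2]+cx,f*c[1]/c[2]+cy])
a=np.linspace(0,2*np.pi,90)
for x0 in(-.012,-.008,-.004,0):
  for tl in(-8,0,8):
    t=np.radians(tl);q=np.array([P((x0+.0191*np.cos(k)*np.sin(t),.0191*np.sin(k),.0191*np.cos(k)*np.cos(t))) for k in a])
    lo,hi=q.min(0),q.max(0);print(x0,tl,((lo-[80,150])*2).round(),((hi-[80,150])*2).round())
s=robot.sense();print(s["tool_pos"],tool(s,(.561,-.0354,.17)).round(4))
```

```text
centre of top face, tool frame [-0.0115 -0.0003 -0.0004]
-0.012 -8 [269. 168.] [431. 319.]
-0.012 0 [269. 173.] [431. 313.]
-0.012 8 [269. 179.] [431. 305.]
-0.008 -8 [271. 160.] [429. 308.]
-0.008 0 [271. 165.] [429. 302.]
-0.008 8 [271. 171.] [429. 295.]
-0.004 -8 [273. 153.] [427. 298.]
-0.004 0 [273. 157.] [427. 292.]
-0.004 8 [273. 163.] [427. 285.]
0 -8 [275. 146.] [425. 288.]
0 0 [275. 150.] [425. 283.]
0 8 [274. 156.] [425. 276.]
[ 0.4441836  -0.29023385  0.17806005] [0.0072 0.2756 0.0516]
```

```bash
python3 -m inch '[[[0,0,0],[0.007,0.035,0.007],40],[[0,0,0],[0.007,0.276,0.052],40],[[0,0,0],[0.007,0.276,0.052],40],[[0,0,0],[0.007,0.276,0.052],40],[[0,0,0],[0.007,0.276,0.052],40],[[0,0,0],[0.007,0.276,0.052],40],[[0,0,0],[0.007,0.276,0.052],40],[[0,0,0],[0.007,0.276,0.052],40]]'
python3 -m inch '[[[0,0,0],[0.007,0.01,0],40],[[0,0,0],[0.007,0.01,0],40],[[0,0,0],[0.007,0.01,0],40]]'
python3 - <<'E'
from h import *
s=robot.sense();q=np.array(s["tcp_rot"]);M=R.from_quat(q[[1,2,3,0]]).as_matrix();print(M.round(3))
print(tool(s,(.5613,-.0355,.15)).round(4))
E
```

```text
time_s: 4.63
tool_pos: [0.5623, -0.0295, 0.1683]
tcp_rot: [0.702, 0.084, 0.703, -0.085]
wrist_force: [0.3, -0.2, -1.4]
finger_gap: 0.52
time_s: 4.88
tool_pos: [0.5639, -0.0196, 0.1598]
tcp_rot: [0.701, 0.084, 0.704, -0.085]
wrist_force: [0.0, -1.1, -0.2]
finger_gap: 0.526
[[-0.005  0.236  0.972]
 [-0.001  0.972 -0.236]
 [-1.    -0.002 -0.004]]
[ 0.0098 -0.016   0.0012]
```

```bash
python3 -m inch '[[[0,0,0],[0.004,-0.016,0.001],40],[[0,0,0],[0.004,-0.016,0.001],40],[[0,0,0],[0.004,-0.016,0.001],40],[[0,0,0],[0.004,-0.016,0.001],40]]'
python3 - <<'E'
from h import *
s=robot.sense()
im=robot.get_image("wrist");c=cam("wrist",s)
print(s["tool_pos"],tool(s,(.5613,-.0355,.15)).round(4),"bar",proj(c,(.5612,-.0356,.1275)))
save("w4",cv2.resize(im[180:340,170:340],(680,640)[:2] if 0 else (637,600),interpolation=cv2.INTER_CUBIC))
E
```

```text
time_s: 5.22
tool_pos: [0.561, -0.0359, 0.156]
tcp_rot: [0.7, 0.084, 0.704, -0.085]
wrist_force: [-0.7, 0.7, -1.0]
finger_gap: 0.523
[ 0.56104796 -0.03587576  0.15595156] [0.006  0.0004 0.0002] bar [255.51923261 234.6210653 ]
```

View pics/w4.png

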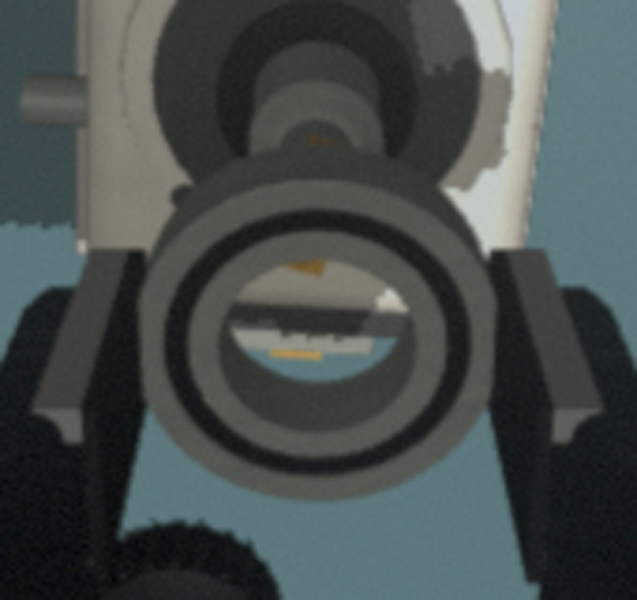

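The bearing's bore is centred on the spindle line (column ~316 of the crop). Lowering gently, checking force.

```bash
python3 -m inch '[[[0,0,0],[0.007,0.0004,0.0002],40],[[0,0,0],[0.014,0.0004,0.0002],40],[[0,0,0],[0.021,0.0004,0.0002],40],[[0,0,0],[0.028,0.0004,0.0002],40],[[0,0,0],[0.035,0.0004,0.0002],40],[[0,0,0],[0.042,0.0004,0.0002],40],[[0,0,0],[0.047,0.0004,0.0002],40],[[0,0,0],[0.047,0.0004,0.0002],40]]'
python3 - <<'E'
from h import *
s=robot.sense();print(tool(s,(.5612,-.0355,.102)).round(4),s["wrist_force"])
E
```

```text
time_s: 5.93
tool_pos: [0.5607, -0.0352, 0.1077]
tcp_rot: [0.7, 0.084, 0.704, -0.085]
wrist_force: [-0.3, 0.4, -1.8]
finger_gap: 0.517
[ 0.0057 -0.0002  0.0006] [-0.26110006  0.3833286  -1.79060094]
```

```bash
python3 -m inch '[[[0,0,0],[0.003,0,0.0005],40],[[0,0,0],[0.006,0,0.0005],40],[[0,0,0],[0.008,0,0.0005],40],[[0,0,0],[0.010,0,0.0005],40],[[0,0,0],[0.012,0,0.0005],40],[[0,0,0],[0.014,0,0.0005],40],[[0,0,0],[0.014,0,0.0005],40]]'
```

```text
time_s: 6.52
tool_pos: [0.561, -0.0355, 0.0934]
tcp_rot: [0.7, 0.084, 0.704, -0.085]
wrist_force: [-1.1, -2.8, -1.1]
finger_gap: 0.52
```

```bash
python3 -m inch '[[[0,0,0],[0.002,-0.0004,0],40],[[0,0,0],[0.004,-0.0004,0],40],[[0,0,0],[0.006,-0.0004,0],40],[[0,0,0],[0.008,-0.0004,0],40],[[0,0,0],[0.008,-0.0004,0],40]]'
```

```text
time_s: 6.93
tool_pos: [0.5607, -0.0357, 0.0849]
tcp_rot: [0.7, 0.084, 0.705, -0.085]
wrist_force: [-0.1, 0.6, -1.5]
finger_gap: 0.52
```

```bash
python3 -m inch '[[[0,0,0],[0.002,0,0],40],[[0,0,0],[0.003,0,0],40],[[0,0,0],[0.004,0,0],40],[[0,0,0],[0.004,0,0],40]]'
```

```text
time_s: 7.27
tool_pos: [0.5609, -0.0356, 0.0812]
tcp_rot: [0.7, 0.084, 0.704, -0.085]
wrist_force: [-0.7, 1.3, 4.4]
finger_gap: 0.521
```

Contact: 4.4 N at TCP z=0.081. Release and rise, then head to the spacer.

```bash
python3 -m inch '[[[0,0,0],[-0.0005,0,0],60],[[0,0,0],[-0.0005,0,0],70],[[0,0,0],[-0.0005,0,0],80],[[0,0,0],[-0.0005,0,0],80],[[0,0,0],[-0.03,0,0],90],[[0,0,0],[-0.07,0,0],100],[[0,0,0],[-0.1,0,0],100],[[0,0,0],[-0.1,0,0],100]]'
python3 - <<'E'
from h import *
s=robot.sense();im=robot.get_image("wrist");c=cam("wrist",s)
save("w5",cv2.resize(im[100:300,155:355],(500,500),interpolation=cv2.INTER_CUBIC))
print(s["tool_pos"],[ (np.array(proj(c,(.5612,-.0356,z)))-[155,100])*2.5 for z in(.128,.091)])
for X in [(.57,.21,.17),(.584,.242,.13),(.584,.242,.1)]: print(tool(s,X).round(3))
E
```

```text
time_s: 7.93
tool_pos: [0.5639, -0.0362, 0.1874]
tcp_rot: [0.703, 0.083, 0.701, -0.085]
wrist_force: [0.4, -0.1, 0.6]
finger_gap: 1.003
[ 0.56385424 -0.0361709   0.18739177] [array([249.82687507, 274.80670504]), array([249.91085186, 230.08948927])]
[ 0.017  0.241 -0.052]
[ 0.057  0.275 -0.047]
[ 0.087  0.275 -0.047]
```

View pics/w5.png

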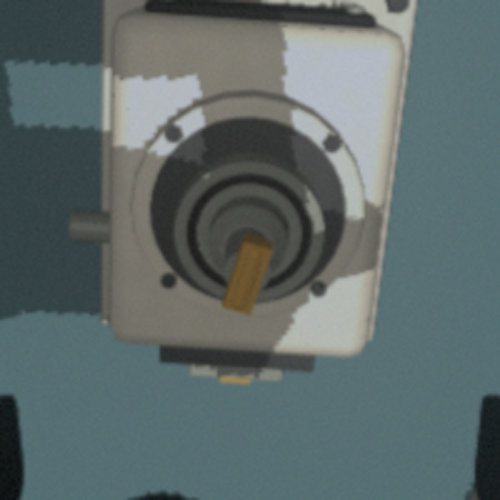

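Bearing seated and centred under the bar (image (248,225)). Now to the spacer.

```bash
python3 -m inch '[[[0,0,0],[0.0,0.035,-0.005],100],[[0,0,0],[0.057,0.275,-0.047],90],[[0,0,0],[0.057,0.275,-0.047],75],[[0,0,0],[0.057,0.275,-0.047],75],[[0,0,0],[0.057,0.275,-0.047],75],[[0,0,0],[0.057,0.275,-0.047],75],[[0,0,0],[0.057,0.275,-0.047],75],[[0,0,0],[0.067,0.275,-0.047],75]]'
python3 -m inch '[[[0,0,0],[0.01,0,0],75],[[0,0,0],[0.01,0,0],75]]'
python3 - <<'E'
from h import *
s=robot.sense();im=robot.get_image("wrist");c=cam("wrist",s)
p=proj(c,(.584,.242,.02)).astype(int);x0,y0=p-75
o=im[y0:y0+150,x0:x0+150];save("w6",cv2.resize(o,(600,600),interpolation=cv2.INTER_CUBIC))
print(s["tool_pos"],x0,y0,s["qvel"])
import pickle;pickle.dump((s,x0,y0),open("w6.pkl","wb"))
E
```

```text
time_s: 8.65
tool_pos: [0.5807, 0.2485, 0.1143]
tcp_rot: [0.701, 0.082, 0.703, -0.083]
wrist_force: [-0.7, -0.0, -0.4]
finger_gap: 0.75
time_s: 8.82
tool_pos: [0.5787, 0.2486, 0.1004]
tcp_rot: [0.699, 0.081, 0.705, -0.083]
wrist_force: [0.0, -0.7, -0.1]
finger_gap: 0.753
[0.57869191 0.24864986 0.10035746] 173 137 [-0.035018   -0.03949344 -0.02441895 -0.00736005  0.03927359 -0.0051772 ]
```

View pics/w6.png

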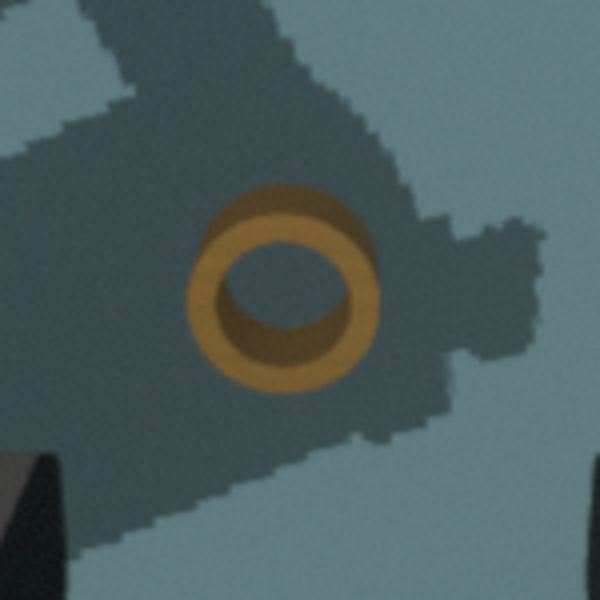

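The spacer's top ring spans columns 187–381 and rows 213–394: centre (284,303), 48.5 px across. That makes it 36 mm, so it is the right one.

Run:
```python
from h import *
import pickle
s0,x0,y0=pickle.load(open("w6.pkl","rb"))
X=onz(cam("wrist",s0),(x0-.4+284/4,y0-.4+303.5/4),.02);print(X)
s=robot.sense();q=np.array(s["tcp_rot"]);M=R.from_quat(q[[1,2,3,0]]).as_matrix();print(M.round(4))
for z in (.012,.006):print(tool(s,(X[0],X[1],z)).round(4))
```

```text
[0.58344152 0.23855353 0.02      ]
[[-0.0066  0.2315  0.9728]
 [-0.0017  0.9728 -0.2316]
 [-1.     -0.0031 -0.006 ]]
[ 0.0901 -0.0079  0.0064]
[ 0.0961 -0.0079  0.0065]
```

```bash
python3 -m inch '[[[0,-0.4,0],[0.02,-0.008,0.0065],75],[[0,-0.4,0],[0.05,-0.008,0.0065],75],[[0,-0.4,0],[0.08,-0.008,0.0065],75],[[0,-0.4,0],[0.092,-0.008,0.0065],65],[[0,-0.4,0],[0.094,-0.008,0.0065],50],[[0,-0.4,0],[0.094,-0.008,0.0065],30],[[0,-0.4,0],[0.094,-0.008,0.0065],25],[[0,-0.4,0],[0.094,-0.008,0.0065],25]]' 40
python3 -m inch '[[[0,0,0],[0,0,0],25],[[0,0,0],[0,0,0],25],[[0,0,0],[0,0,0],25]]'
python3 -m inch '[[[0,0,0],[-0.02,0,0],25],[[0,0,0],[-0.06,0,0],25],[[0,0,0],[-0.1,0,0],25],[[0,0,0],[-0.14,0,0],25],[[0,0,0],[-0.165,0,0],25],[[0,0,0],[-0.165,0,0],25]]'
python3 - <<'E'
from h import *
s=robot.sense();im=robot.get_image("wrist")
save("w7",cv2.resize(im[170:350,155:355],(600,540),interpolation=cv2.INTER_CUBIC))
print(s["tool_pos"],tool(s,(.561,-.0355,.17)).round(4))
E
```

```text
time_s: 9.53
tool_pos: [0.5845, 0.2385, 0.01]
tcp_rot: [0.704, 0.082, 0.701, -0.083]
wrist_force: [1.0, 0.4, -1.7]
finger_gap: 0.403
time_s: 9.78
tool_pos: [0.5848, 0.2386, 0.0108]
tcp_rot: [0.704, 0.082, 0.701, -0.083]
wrist_force: [0.8, 0.2, -0.8]
finger_gap: 0.402
time_s: 10.28
tool_pos: [0.5861, 0.2396, 0.1826]
tcp_rot: [0.708, 0.083, 0.697, -0.082]
wrist_force: [1.2, 0.2, -0.6]
finger_gap: 0.405
[0.58611997 0.23964102 0.18256699] [ 0.0122 -0.2735  0.039 ]
```

View pics/w7.png

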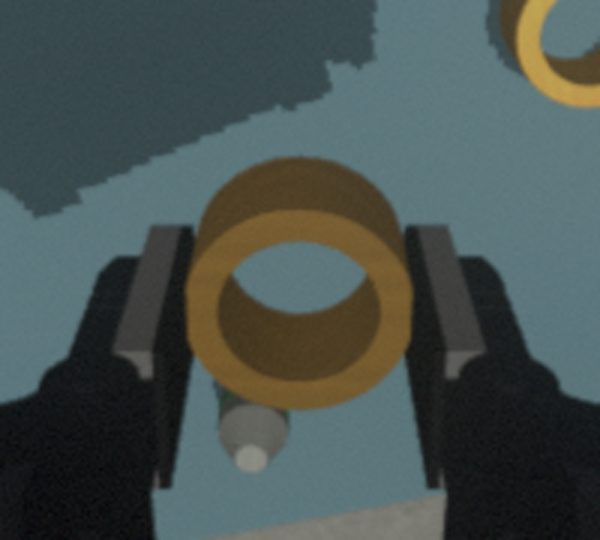

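Spacer held squarely: top ring at columns 187–413 and rows 209–409 of the crop. Carrying it to the spindle.

```bash
python3 -m inch '[[[0,0,0],[0.005,-0.035,0.005],25],[[0,0,0],[0.007,-0.2735,0.039],25],[[0,0,0],[0.007,-0.2735,0.039],25],[[0,0,0],[0.007,-0.2735,0.039],25],[[0,0,0],[0.007,-0.2735,0.039],25],[[0,0,0],[0.007,-0.2735,0.039],25],[[0,0,0],[0.007,-0.2735,0.039],25],[[0,0,0],[0.007,-0.2735,0.039],25]]'
python3 - <<'E'
from h import *
s=robot.sense();q=np.array(s["tcp_rot"]);M=R.from_quat(q[[1,2,3,0]]).as_matrix();print(M.round(4)[:,0])
print(tool(s,(.561,-.0355,.16)).round(4))
E
```

```text
time_s: 11.0
tool_pos: [0.5587, -0.0409, 0.1705]
tcp_rot: [0.705, 0.084, 0.699, -0.085]
wrist_force: [0.5, 0.8, -0.7]
finger_gap: 0.404
[ 0.0077 -0.002  -1.    ]
[0.0105 0.0058 0.0009]
```

```bash
python3 -m inch '[[[0,0.4,0],[0.008,0.0058,0.001],25],[[0,0.4,0],[0.01,0.0058,0.001],25],[[0,0.4,0],[0.01,0.0058,0.001],25],[[0,0.4,0],[0.01,0.0058,0.001],25],[[0,0.4,0],[0.01,0.0058,0.001],25]]'
python3 - <<'E'
from h import *
s=robot.sense();im=robot.get_image("wrist");c=cam("wrist",s);cv2.imwrite("pics/w8raw.png",cv2.cvtColor(im,cv2.COLOR_RGB2BGR))
q=np.array(s["tcp_rot"]);M=R.from_quat(q[[1,2,3,0]]).as_matrix();print(M.round(4)[:,0])
print(tool(s,(.561,-.0355,.12)).round(4))
b=cv2.cvtColor(im,cv2.COLOR_RGB2HSV);m=cv2.inRange(b,(8,110,50),(28,255,255))
for st in zip(*[a[1:] for a in cv2.connectedComponentsWithStats(m)[2:]],cv2.connectedComponentsWithStats(m)[2][1:]): print(st) if st[1][4]>30 else 0
print("bar",proj(c,(.5612,-.0356,.1275)))
E
```

```text
time_s: 11.42
tool_pos: [0.5612, -0.0345, 0.1604]
tcp_rot: [0.702, 0.084, 0.702, -0.084]
wrist_force: [-0.3, -0.4, -1.0]
finger_gap: 0.403
[ 6.e-04 -2.e-04 -1.e+00]
[ 0.0404 -0.001   0.    ]Traceback (most recent call last):
  File "<stdin>", line 6, in <module>
IndexError: index 4 is out of bounds for axis 0 with size 2
```

Run:
```python
from h import *
from scipy.optimize import least_squares
im=cv2.imread("pics/w8raw.png");b=cv2.cvtColor(im,cv2.COLOR_BGR2HSV);m=cv2.inRange(b,(8,90,40),(28,255,255))
n,l,st,ce=cv2.connectedComponentsWithStats(m)
print([x.tolist() for x in st[1:] if x[4]>40])
m_=robot.camera_model("wrist");T=np.linalg.inv(m_["tool_from_camera"]);f=192/np.tan(np.radians(m_["fov_y"]/2))
a=np.linspace(0,2*np.pi,200)
def ext(p,r):
    q=np.c_[np.full(200,p[0]),p[1]+r*np.sin(a),p[2]+r*np.cos(a),np.ones(200)]@T.T
    u=f*q[:,0]/q[:,2]+m_["cx"];v=f*q[:,1]/q[:,2]+m_["cy"];return np.array([u.min(),u.max(),v.min(),v.max()])
print("spacer w7",least_squares(lambda p:ext(p,.018)-np.array([187/3+154.7,413/3+154.7,209/3+169.7,409/3+169.7]),[-.01,0,0]).x.round(4))
print("bearing w4",least_squares(lambda p:ext(p,.0125)-np.array([219/3.747+169.6,415/3.747+169.6,260/3.75+179.6,380/3.75+179.6+14.5]),[-.01,0,0]).x.round(4))
```

```text
[[357, 0, 35, 29, 903], [216, 214, 77, 92, 4506], [53, 310, 32, 27, 410]]
spacer w7 [-0.0117 -0.0002  0.0008]
bearing w4 [-0.0118 -0.0004  0.0001]
```

```bash
python3 -m inch '[[[0,0,0],[0.005,-0.0008,-0.0006],25],[[0,0,0],[0.011,-0.0008,-0.0006],25],[[0,0,0],[0.018,-0.0008,-0.0006],25],[[0,0,0],[0.025,-0.0008,-0.0006],25],[[0,0,0],[0.032,-0.0008,-0.0006],25],[[0,0,0],[0.037,-0.0008,-0.0006],25],[[0,0,0],[0.040,-0.0008,-0.0006],25],[[0,0,0],[0.040,-0.0008,-0.0006],25]]'
```

```text
time_s: 12.13
tool_pos: [0.5604, -0.0354, 0.1198]
tcp_rot: [0.702, 0.084, 0.702, -0.084]
wrist_force: [1.6, -1.3, -1.5]
finger_gap: 0.404
```

```bash
python3 -m inch '[[[0,0,0],[0.002,0,0],25],[[0,0,0],[0.004,0,0],25],[[0,0,0],[0.006,0,0],25],[[0,0,0],[0.008,0,0],25],[[0,0,0],[0.009,0,0],25]]'
```

```text
time_s: 12.55
tool_pos: [0.5604, -0.0354, 0.1106]
tcp_rot: [0.702, 0.084, 0.702, -0.084]
wrist_force: [0.5, -0.7, 1.0]
finger_gap: 0.406
```

```bash
python3 -m inch '[[[0,0,0],[0.002,0,0],25],[[0,0,0],[0.004,0,0],25],[[0,0,0],[0.006,0,0],25],[[0,0,0],[0.007,0,0],25],[[0,0,0],[0.007,0,0],25]]'
```

```text
time_s: 12.97
tool_pos: [0.5614, -0.036, 0.1039]
tcp_rot: [0.703, 0.084, 0.701, -0.084]
wrist_force: [5.6, -2.0, -0.7]
finger_gap: 0.402
```

```bash
python3 -m inch '[[[0,0,0],[0.001,0,0],25],[[0,0,0],[0.002,0,0],25],[[0,0,0],[0.002,0,0],25]]'
```

```text
time_s: 13.22
tool_pos: [0.5616, -0.0362, 0.1017]
tcp_rot: [0.703, 0.084, 0.701, -0.084]
wrist_force: [3.9, -1.4, -0.4]
finger_gap: 0.406
```

```bash
python3 -m inch '[[[0,0,0],[0.001,0,0.0006],25],[[0,0,0],[0.002,0,0.0006],25],[[0,0,0],[0.002,0,0.0006],25]]'
```

```text
time_s: 13.47
tool_pos: [0.5618, -0.0362, 0.0993]
tcp_rot: [0.703, 0.084, 0.701, -0.084]
wrist_force: [0.9, -0.6, -1.0]
finger_gap: 0.404
```

```bash
python3 -m inch '[[[0,0,0],[0.001,0,0],25],[[0,0,0],[0.002,0,0],25],[[0,0,0],[0.002,0,0],25]]'
```

```text
time_s: 13.72
tool_pos: [0.5619, -0.0362, 0.0974]
tcp_rot: [0.703, 0.083, 0.701, -0.084]
wrist_force: [1.3, -1.0, 3.9]
finger_gap: 0.405
```

```bash
python3 -m inch '[[[0,0,0],[-0.0005,0,0],40],[[0,0,0],[-0.0005,0,0],55],[[0,0,0],[-0.0005,0,0],65],[[0,0,0],[-0.0005,0,0],70],[[0,0,0],[-0.03,0,0],80],[[0,0,0],[-0.07,0,0],80],[[0,0,0],[-0.09,0,0],80],[[0,0,0],[-0.09,0,0],80]]'
python3 - <<'E'
from h import *
s=robot.sense();im=robot.get_image("wrist");c=cam("wrist",s);a=robot.get_image("side");S=cam("side");b=robot.get_image("scene")
for n,i in(("w9",im),("side9",a),("scene9",b)): save(n+"raw",i)
print(s["tool_pos"])
C=[np.array((.5612,-.0356,z)) for z in(.079,.091,.111,.128)]
print("side",[proj(S,X).round(1) for X in C],"scene",[proj(cam("scene"),X).round(1) for X in C],"wrist",[proj(c,X).round(1) for X in C])
print(tool(s,(.53,.15,.2)).round(3),tool(s,(.421,.2235,.12)).round(3))
p=proj(S,(.5612,-.0356,.1)).astype(int);g1=cv2.resize(a[p[1]-30:p[1]+30,p[0]-30:p[0]+30],(400,400),interpolation=cv2.INTER_CUBIC)
p=proj(c,(.5612,-.0356,.1)).astype(int);g2=cv2.resize(im[p[1]-50:p[1]+50,p[0]-50:p[0]+50],(400,400),interpolation=cv2.INTER_CUBIC)
save("w9",np.hstack([g1,g2]))
E
```

```text
time_s: 14.38
tool_pos: [0.5633, -0.0364, 0.1921]
tcp_rot: [0.706, 0.083, 0.698, -0.085]
wrist_force: [0.7, -0.2, 0.6]
finger_gap: 0.798
[ 0.56330526 -0.03635154  0.19209724]
side [array([271.7, 196.4]), array([271.8, 191.8]), array([271.8, 184.1]), array([271.8, 177.4])] scene [array([241.1, 203.3]), array([241., 199.]), array([240.9, 191.6]), array([240.9, 185.2])] wrist [array([255.2, 185.2]), array([255.2, 189.9]), array([255.2, 198.7]), array([255.3, 207.4])]
[-0.009  0.173 -0.076] [ 0.07   0.219 -0.2  ]
```

View pics/w9.png

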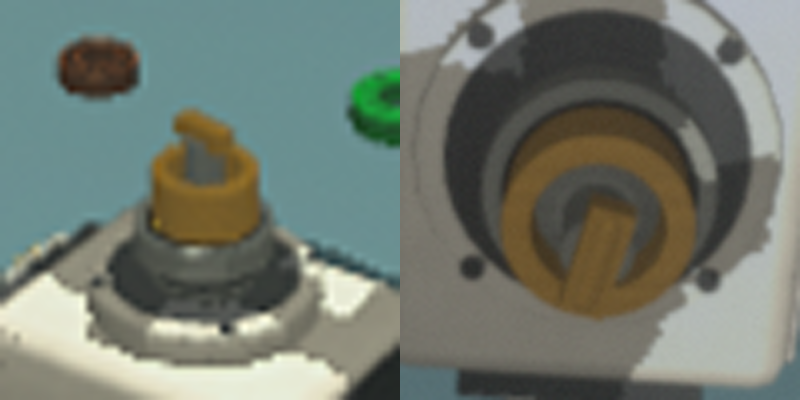

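Both parts are stacked: spacer ring at (600,215) in the wrist crop, and the bearing under it at (200,250) in the side crop. On to the cap.

```bash
python3 -m inch '[[[0,0,0],[0,0.035,-0.005],80],[[0,0,0],[0.03,0.219,-0.195],80],[[0,0,0],[0.03,0.219,-0.195],90],[[0,0,0],[0.05,0.219,-0.195],90],[[0,0,0],[0.07,0.219,-0.195],90],[[0,0,0],[0.07,0.219,-0.195],90],[[0,0,0],[0.07,0.219,-0.195],90],[[0,0,0],[0.07,0.219,-0.195],90]]'
python3 - <<'E'
from h import *
S=cam("side");A=onz(S,(309.8,308.8),.014);B=onz(S,(306.3,325),.014);d=A-B;print("slot side",A,B,np.degrees(np.arctan2(d[1],d[0])),np.linalg.norm(d))
s=robot.sense();q=np.array(s["tcp_rot"]);M=R.from_quat(q[[1,2,3,0]]).as_matrix();print(M.round(4)[:,0],np.degrees(np.arctan2(M[1,2],M[0,2])),s["joint_positions"])
print(s["tool_pos"],tool(s,(.421,.2243,.1)).round(4))
E
```

```text
time_s: 15.2
tool_pos: [0.4196, 0.2248, 0.1132]
tcp_rot: [0.701, 0.083, 0.704, -0.084]
wrist_force: [0.2, 0.4, -0.2]
finger_gap: 0.898
slot side [0.42302897 0.20334016 0.014     ] [0.4214744  0.24040187 0.014     ] -87.59810744612884 0.03709430397571181
[-0.0041 -0.0016 -1.    ] -13.53520538733738 [ 2.45340354e-01  3.44007279e-01  1.79235274e+00 -6.33196152e-04
  1.00964279e+00 -1.08888854e+00]
[0.41956542 0.22480166 0.11324351] [ 0.0132 -0.0001  0.0016]
```

```bash
python3 -m inch '[[[0,-0.2,0],[0.008,0,0.0016],90],[[0,-0.2,0],[0.008,0,0.0016],90]]'
python3 - <<'E'
from h import *
import pickle
s=robot.sense();im=robot.get_image("wrist");c=cam("wrist",s)
p=proj(c,(.421,.2243,.014)).astype(int);x0,y0=p-65
save("w10",cv2.resize(im[y0:y0+130,x0:x0+130],(600,600),interpolation=cv2.INTER_CUBIC));pickle.dump((s,x0,y0),open("w10.pkl","wb"))
h=cv2.cvtColor(im[y0:y0+130,x0:x0+130],cv2.COLOR_RGB2HSV)
m=cv2.inRange(h,(100,150,25),(130,255,255));print(cv2.boundingRect(m))
E
```

```text
time_s: 15.37
tool_pos: [0.4184, 0.225, 0.1023]
tcp_rot: [0.7, 0.081, 0.705, -0.084]
wrist_force: [-1.0, -1.2, 0.4]
finger_gap: 0.903
(35, 32, 62, 62)
```

View pics/w10.png

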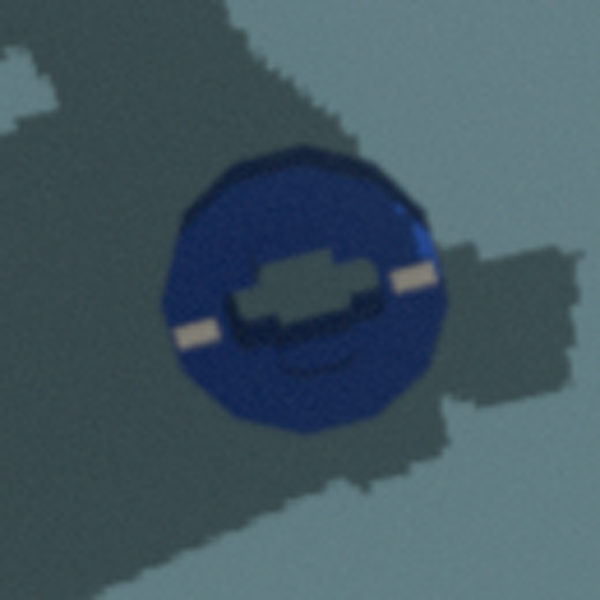

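Marks at (197,333) and (414,277), cap centre about (305,305).

Run:
```python
from h import *
import pickle
s0,x0,y0=pickle.load(open("w10.pkl","rb"));k=130/600
c=cam("wrist",s0);f=lambda p:onz(c,(x0-.4+p[0]*k,y0-.4+p[1]*k),.014)
A,B=f((197,333)),f((414,277));d=B-A;C=(A+B)/2;print(A,B,C,"slot",np.degrees(np.arctan2(d[1],d[0])),np.linalg.norm(d))
print("edges",f((163,305)),f((447,305)),f((305,435)))
s=robot.sense();q=np.array(s["tcp_rot"]);M=R.from_quat(q[[1,2,3,0]]).as_matrix();print(M.round(4)[:,0],"jaw",np.degrees(np.arctan2(M[1,1],M[0,1])))
print(s["tool_pos"],tool(s,(C[0],C[1],.003)).round(4))
```

```text
[0.42214296 0.20568425 0.014     ] [0.42072911 0.24322281 0.014     ] [0.42143604 0.22445353 0.014     ] slot 92.15696664674046 0.037565184903493073
edges [0.41597815 0.20142736 0.014     ] [0.42683891 0.2475512  0.014     ] [0.44466211 0.21900867 0.014     ]
[-0.0048 -0.0035 -1.    ] jaw 76.53200287366246
[0.41973394 0.22444009 0.10358098] [0.1006 0.0009 0.002 ]
```

```bash
python3 -m inch '[[[7,-0.2,0.2],[0.03,0.001,0.002],90],[[14.4,-0.2,0.2],[0.06,0.001,0.002],90],[[14.4,-0.2,0.2],[0.085,0.001,0.002],80],[[14.4,-0.2,0.2],[0.098,0.001,0.002],70],[[14.4,-0.2,0.2],[0.1,0.001,0.002],65],[[14.4,-0.2,0.2],[0.1,0.001,0.002],60],[[14.4,-0.2,0.2],[0.1,0.001,0.002],40],[[14.4,-0.2,0.2],[0.1,0.001,0.002],40]]' 60
python3 -m inch '[[[0,0,0],[0,0,0],40],[[0,0,0],[0,0,0],40],[[0,0,0],[0,0,0],40],[[0,0,0],[0,0,0],40]]'
python3 - <<'E'
from h import *
s=robot.sense();q=np.array(s["tcp_rot"]);M=R.from_quat(q[[1,2,3,0]]).as_matrix();print(M.round(4)[:,0],"jaw",np.degrees(np.arctan2(M[1,1],M[0,1])),tool(s,(.4214,.2245,.007)))
E
```

```text
time_s: 16.08
tool_pos: [0.4224, 0.2245, 0.0048]
tcp_rot: [0.687, 0.17, 0.686, -0.171]
wrist_force: [0.1, -0.2, -0.7]
finger_gap: 0.508
time_s: 16.42
tool_pos: [0.4225, 0.2245, 0.005]
tcp_rot: [0.687, 0.17, 0.685, -0.171]
wrist_force: [0.7, 0.7, -0.7]
finger_gap: 0.507
[ 2.2e-03 -9.0e-04 -1.0e+00] jaw 62.107185143260764 [-0.00198629 -0.00053898 -0.00091779]
```

```bash
python3 -m inch '[[[0,0,0],[-0.02,0,0],40],[[0,0,0],[-0.06,0,0],40],[[0,0,0],[-0.1,0,0],40],[[0,0,0],[-0.14,0,0],40],[[0,0,0],[-0.175,0,0],40],[[-7,0,0],[-0.175,-0.025,0.035],40],[[-14,0,0],[-0.175,-0.165,0.244],40],[[-21,0,0],[-0.175,-0.165,0.244],40]]'
python3 - <<'E'
from h import *
s=robot.sense();q=np.array(s["tcp_rot"]);M=R.from_quat(q[[1,2,3,0]]).as_matrix();j=np.degrees(np.arctan2(M[1,1],M[0,1]));print("turn",-(123.3-j),s["tool_pos"],tool(s,(.561,-.0355,.17)).round(4))
E
```

```text
time_s: 17.08
tool_pos: [0.4741, 0.1263, 0.181]
tcp_rot: [0.706, 0.053, 0.704, -0.054]
wrist_force: [0.4, -0.3, -1.9]
finger_gap: 0.511
turn -41.95236023995167 [0.47412665 0.12631405 0.18097251] [ 0.0114 -0.1469  0.1102]
```

```bash
python3 -m inch '[[[-7,0,0],[0,-0.147,0.11],40],[[-14,0,0],[0,-0.147,0.11],40],[[-21,0,0],[0,-0.147,0.11],40],[[-28,0,0],[0,-0.147,0.11],40],[[-35,0,0],[0,-0.147,0.11],40],[[-42,0,0],[0.005,-0.147,0.11],40],[[-42,0,0],[0.005,-0.147,0.11],40],[[-42,0,0],[0.005,-0.147,0.11],40]]'
python3 - <<'E'
from h import *
s=robot.sense();q=np.array(s["tcp_rot"]);M=R.from_quat(q[[1,2,3,0]]).as_matrix();j=np.degrees(np.arctan2(M[1,1],M[0,1]));print(M[:,0].round(4),"turn",-(123.3-j),s["tool_pos"],tool(s,(.561,-.0355,.15)).round(4),s["joint_positions"])
E
```

```text
time_s: 17.75
tool_pos: [0.5604, -0.0353, 0.1761]
tcp_rot: [0.678, -0.202, 0.677, 0.202]
wrist_force: [0.0, 0.6, -0.8]
finger_gap: 0.513
[ 2.5e-03 -3.0e-04 -1.0e+00] turn -0.0892684900658054 [ 0.56038052 -0.03526486  0.17608119] [ 0.0261 -0.0005  0.0003] [-2.71671698e-01  4.37718462e-01  1.46786513e+00  4.24480551e-04
  1.23351876e+00 -2.42224617e+00]
```

```bash
python3 -m inch '[[[0,0,0],[0.01,0,0.001],40],[[0,0,0],[0.02,0,0.001],40],[[0,0,0],[0.03,0,0.001],40],[[0,0,0],[0.037,0,0.001],40],[[0,0,0],[0.037,0,0.001],40],[[0,0,0],[0.037,0,0.001],40]]'
python3 - <<'E'
from h import *
s=robot.sense();im=robot.get_image("wrist")
q=np.array(s["tcp_rot"]);M=R.from_quat(q[[1,2,3,0]]).as_matrix();j=np.degrees(np.arctan2(M[1,1],M[0,1]));print(M[:,0].round(4),"turn",-(123.3-j),tool(s,(.5611,-.0357,.13)).round(4))
h=cv2.cvtColor(im,cv2.COLOR_RGB2HSV);bl=cv2.inRange(h,(100,130,20),(130,255,255))
x,y,w,hh=cv2.boundingRect(bl[150:340,150:360]);print("blue",x+150,y+150,w,hh)
hull=np.zeros_like(bl);pts=cv2.findNonZero(bl[150:340,150:360]);cv2.fillConvexPoly(hull,cv2.convexHull(pts+150),255)
wm=cv2.inRange(h,(0,0,90),(180,90,255))&cv2.erode(hull,np.ones((3,3)))
n,l,st,ce=cv2.connectedComponentsWithStats(wm);print([(st[i].tolist(),ce[i].round(1)) for i in range(1,n) if st[i][4]>8])
save("w11raw",im)
E
```

```text
time_s: 18.25
tool_pos: [0.5612, -0.0346, 0.1387]
tcp_rot: [0.678, -0.202, 0.677, 0.202]
wrist_force: [0.4, -0.0, -0.3]
finger_gap: 0.513
[ 0.0017 -0.     -1.    ] turn -0.10291707164600439 [ 0.0087 -0.0009 -0.0007]
blue 207 214 142 119
[([281, 246, 17, 13, 130], array([289.1, 251.7])), ([234, 258, 38, 15, 255], array([249.8, 265.2])), ([213, 281, 16, 12, 115], array([220.9, 286.3])), ([254, 287, 52, 35, 650], array([288.5, 308.1])), ([316, 289, 7, 8, 37], array([318.8, 292.3]))]
```

Run:
```python
from h import *
m=robot.camera_model("wrist");T=m["tool_from_camera"];f=192/np.tan(np.radians(m["fov_y"]/2))
def at(p,x):
    d=T[:3,:3]@[(p[0]-m["cx"])/f,(p[1]-m["cy"])/f,1];o=T[:3,3];return o+d*(x-o[0])/d[0]
for x in(-.015,-.012,-.009):
    A,B=at((289.1,251.7),x),at((220.9,286.3),x);D=A-B;print(x,(A+B)/2,np.linalg.norm(D),"slot from tool y toward z",np.degrees(np.arctan2(D[2],D[1])))
```

```text
-0.015 [-0.015      -0.00014089 -0.00404765] 0.03622568964194589 slot from tool y toward z -30.3548856479243
-0.012 [-0.012      -0.00014236 -0.00214351] 0.03707632240183214 slot from tool y toward z -30.3548856479243
-0.009 [-0.009      -0.00014383 -0.00023938] 0.0379269551617184 slot from tool y toward z -30.35488564792429
```

```bash
python3 -m inch '[[[0,0,0],[0.002,-0.0008,0.0003],40],[[0,0,0],[0.004,-0.0008,0.0003],40],[[0,0,0],[0.006,-0.0008,0.0003],40],[[0,0,0],[0.008,-0.0008,0.0003],40],[[0,0,0],[0.008,-0.0008,0.0003],40]]'
```

```text
time_s: 18.72
tool_pos: [0.562, -0.0352, 0.1308]
tcp_rot: [0.678, -0.202, 0.677, 0.202]
wrist_force: [1.0, 0.2, -0.7]
finger_gap: 0.508
```

```bash
python3 -m inch '[[[0,0,0],[0.001,0,0],40],[[0,0,0],[0.002,0,0],40],[[0,0,0],[0.003,0,0],40],[[0,0,0],[0.003,0,0],40]]'
```

```text
time_s: 19.05
tool_pos: [0.562, -0.0351, 0.1276]
tcp_rot: [0.678, -0.202, 0.677, 0.202]
wrist_force: [0.5, -0.2, -0.7]
finger_gap: 0.508
```

```bash
python3 -m inch '[[[0,0,0],[0.001,0,0],40],[[0,0,0],[0.002,0,0],40],[[0,0,0],[0.003,0,0],40],[[0,0,0],[0.004,0,0],40],[[0,0,0],[0.004,0,0],40]]'
```

```text
time_s: 19.47
tool_pos: [0.5619, -0.035, 0.1234]
tcp_rot: [0.678, -0.202, 0.677, 0.202]
wrist_force: [0.3, 1.2, -0.1]
finger_gap: 0.509
```

```bash
python3 -m inch '[[[0,0,0],[0.001,0,0],40],[[0,0,0],[0.002,0,0],40],[[0,0,0],[0.003,0,0],40],[[0,0,0],[0.004,0,0],40],[[0,0,0],[0.004,0,0],40]]'
```

```text
time_s: 19.88
tool_pos: [0.5619, -0.035, 0.1192]
tcp_rot: [0.678, -0.202, 0.677, 0.202]
wrist_force: [1.1, 0.5, -0.3]
finger_gap: 0.506
```

The cap has dropped over the bar. Now find the spacer contact.

```bash
python3 -m inch '[[[0,0,0],[0.001,0,0],40],[[0,0,0],[0.002,0,0],40],[[0,0,0],[0.003,0,0],40],[[0,0,0],[0.003,0,0],40]]'
```

```text
time_s: 20.22
tool_pos: [0.5618, -0.035, 0.1159]
tcp_rot: [0.678, -0.202, 0.677, 0.202]
wrist_force: [0.1, 0.5, -1.4]
finger_gap: 0.505
```

```bash
python3 -m inch '[[[0,0,0],[0.001,0,0],40],[[0,0,0],[0.002,0,0],40],[[0,0,0],[0.002,0,0],40]]'
```

```text
time_s: 20.47
tool_pos: [0.5619, -0.035, 0.1141]
tcp_rot: [0.678, -0.202, 0.677, 0.202]
wrist_force: [-1.1, 0.5, 3.2]
finger_gap: 0.509
```

```bash
python3 -m inch '[[[0,0,0],[0.001,0,0],40],[[0,0,0],[0.002,0,0],40],[[0,0,0],[0.003,0,0],40],[[0,0,0],[0.004,0,0],40],[[0,0,0],[0.004,0,0],40],[[0,0,0],[0.004,0,0],40]]'
```

```text
time_s: 20.97
tool_pos: [0.562, -0.035, 0.1104]
tcp_rot: [0.678, -0.202, 0.677, 0.202]
wrist_force: [-2.1, 0.8, 6.3]
finger_gap: 0.509
```

```bash
python3 -m inch '[[[0,0,0],[0.001,0,0],40],[[0,0,0],[0.002,0,0],40],[[0,0,0],[0.0022,0,0],40],[[0,0,0],[0.0022,0,0],40],[[0,0,0],[0.0022,0,0],40]]'
```

```text
time_s: 21.38
tool_pos: [0.5622, -0.035, 0.1095]
tcp_rot: [0.679, -0.202, 0.677, 0.202]
wrist_force: [-5.8, 2.2, 13.1]
finger_gap: 0.51
```

Bottomed (13 N), so it is past the bar. I'll ease back slightly, relieve the side load, and start the turn.

```bash
python3 -m inch '[[[0,0,0],[0,0.0004,-0.0005],40],[[0,0,0],[-0.0001,0.0005,-0.0006],40],[[0,0,0],[-0.0001,0.0005,-0.0006],40]]'
```

```text
time_s: 21.63
tool_pos: [0.5619, -0.035, 0.1103]
tcp_rot: [0.679, -0.203, 0.676, 0.201]
wrist_force: [-0.8, 1.3, 7.0]
finger_gap: 0.511
```

```bash
python3 -m inch '[[[0,0,0],[0.001,0,0],40],[[0,0,0],[0.002,0,0],40],[[0,0,0],[0.002,0,0],40],[[0,0,0],[0.002,0,0],40]]'
python3 - <<'E'
from h import *
s=robot.sense();q=np.array(s["tcp_rot"]);M=R.from_quat(q[[1,2,3,0]]).as_matrix();print(M.round(4),s["wrist_force"],s["moment"])
E
```

```text
time_s: 21.97
tool_pos: [0.5621, -0.035, 0.1095]
tcp_rot: [0.679, -0.203, 0.676, 0.201]
wrist_force: [-5.0, 0.9, 13.0]
finger_gap: 0.509
[[ 5.700e-03 -5.476e-01  8.367e-01]
 [-8.000e-04  8.367e-01  5.476e-01]
 [-1.000e+00 -3.800e-03  4.300e-03]] [-5.03802605  0.89183279 12.97887083] [ 0.37169849  0.75741315 -0.00710886]
```

```bash
python3 -m inch '[[[3,0.2,0.2],[0.0012,0.0003,-0.0006],40],[[6,0.2,0.2],[0.0012,0.0003,-0.0006],40],[[10,0.2,0.2],[0.0012,0.0003,-0.0006],40],[[14,0.2,0.2],[0.0012,0.0002,-0.0007],40]]'
python3 - <<'E'
from h import *
s=robot.sense();q=np.array(s["tcp_rot"]);M=R.from_quat(q[[1,2,3,0]]).as_matrix();print(M[:,0].round(4),"jaw",np.degrees(np.arctan2(M[1,1],M[0,1])),s["wrist_force"],s["moment"])
E
```

```text
time_s: 22.3
tool_pos: [0.5624, -0.0356, 0.1095]
tcp_rot: [0.699, -0.117, 0.696, 0.116]
wrist_force: [0.1, -0.3, 9.3]
finger_gap: 0.504
[ 4.3e-03 -4.0e-04 -1.0e+00] jaw 109.02498604400931 [ 0.08911831 -0.29179228  9.34086959] [0.01046894 0.02117703 0.11877148]
```

```bash
python3 -m inch '[[[7,0.1,0.1],[0.0008,0,-0.0002],40],[[14,0.1,0.1],[0.0010,0,-0.0003],40],[[21,0.1,0.1],[0.001,-0.0001,-0.0004],40],[[28,0.1,0.1],[0.001,-0.0002,-0.0005],40]]'
python3 - <<'E'
from h import *
s=robot.sense();q=np.array(s["tcp_rot"]);M=R.from_quat(q[[1,2,3,0]]).as_matrix();print(M[:,0].round(4),"jaw",np.degrees(np.arctan2(M[1,1],M[0,1])),s["moment"])
E
```

```text
time_s: 22.63
tool_pos: [0.5629, -0.0364, 0.1095]
tcp_rot: [0.707, 0.058, 0.703, -0.057]
wrist_force: [0.2, 1.1, 8.8]
finger_gap: 0.506
[ 5.2e-03  1.0e-04 -1.0e+00] jaw 80.68646111085904 [-0.08971058 -0.00522344  0.06726569]
```

```bash
python3 -m inch '[[[7,0.2,0],[0.001,0,-0.0002],40],[[14,0.2,0],[0.001,-0.0001,-0.0003],40],[[21,0.2,0],[0.001,-0.0001,-0.0004],40],[[28,0.2,0],[0.001,-0.0002,-0.0005],40],[[35,0.2,0],[0.001,-0.0003,-0.0006],40],[[42,0.2,0],[0.001,-0.0004,-0.0006],40],[[47.4,0.2,0],[0.001,-0.0005,-0.0006],40],[[47.4,0.2,0],[0.001,-0.0005,-0.0006],40]]'
python3 - <<'E'
from h import *
s=robot.sense();im=robot.get_image("wrist");save("w12raw",im);q=np.array(s["tcp_rot"]);M=R.from_quat(q[[1,2,3,0]]).as_matrix();print(M[:,0].round(4),"jaw",np.degrees(np.arctan2(M[1,1],M[0,1])),s["moment"])
h=cv2.cvtColor(im,cv2.COLOR_RGB2HSV);bl=cv2.inRange(h,(100,130,20),(130,255,255))
hull=np.zeros_like(bl);pts=cv2.findNonZero(bl[200:320,200:310]);cv2.fillConvexPoly(hull,cv2.convexHull(pts+200),255)
for lo,hi in (((0,0,90),(180,90,255)),((8,100,50),(28,255,255))):
  n,l,st,ce=cv2.connectedComponentsWithStats(cv2.inRange(h,lo,hi)&hull);print([(st[i].tolist(),ce[i].round(1)) for i in range(1,n) if st[i][4]>15])
E
```

```text
time_s: 23.3
tool_pos: [0.563, -0.0372, 0.1095]
tcp_rot: [0.623, 0.339, 0.62, -0.336]
wrist_force: [0.4, 0.1, 8.4]
finger_gap: 0.508
[ 5.e-03  8.e-04 -1.e+00] jaw 32.99231161561426 [-0.09684802  0.07491664 -0.0404196 ]
[([282, 246, 17, 13, 127], array([289.5, 252.1])), ([213, 281, 16, 12, 108], array([220.6, 286.7]))]
[([235, 253, 35, 47, 888], array([251.9, 276.1]))]
```

The cap turned with the gripper (marks fixed in the tool frame), and the brass bar is visible above it. Easing off.

```bash
python3 -m inch '[[[0.3,0.2,0],[-0.001,0,0],40],[[0.3,0.2,0],[-0.002,0,0],40],[[0.3,0.2,0],[-0.003,0,0],40],[[0.3,0.2,0],[-0.0035,0,0],40],[[0.3,0.2,0],[-0.0035,0,0],40]]'
```

```text
time_s: 23.77
tool_pos: [0.5632, -0.0373, 0.1132]
tcp_rot: [0.622, 0.34, 0.621, -0.336]
wrist_force: [-0.4, 0.9, 4.1]
finger_gap: 0.51
```

```bash
python3 -m inch '[[[0,0,0],[-0.0005,0,0],40],[[0,0,0],[-0.001,0,0],40],[[0,0,0],[-0.001,0,0],40],[[0,0,0],[-0.001,0,0],40]]'
```

```text
time_s: 24.1
tool_pos: [0.5632, -0.0373, 0.1138]
tcp_rot: [0.622, 0.34, 0.621, -0.336]
wrist_force: [3.1, -0.9, -1.8]
finger_gap: 0.507
```

Held: the force dropped from +4 to −2 N over 0.6 mm. Release and rise.

```bash
python3 -m inch '[[[0,0,0],[0,0,0],55],[[0,0,0],[0,0,0],65],[[0,0,0],[0,0,0],75],[[0,0,0],[0,0,0],85],[[0,0,0],[-0.03,0,0],90],[[0,0,0],[-0.07,0,0],90],[[0,0,0],[-0.09,0,0],90],[[0,0,0],[-0.09,0,0],90]]'
python3 - <<'E'
from h import *
s=robot.sense();im=robot.get_image("wrist");c=cam("wrist",s);a=robot.get_image("side");S=cam("side")
p=proj(S,(.5612,-.0356,.11)).astype(int);g1=cv2.resize(a[p[1]-30:p[1]+30,p[0]-30:p[0]+30],(400,400),interpolation=cv2.INTER_CUBIC)
p=proj(c,(.5612,-.0356,.12)).astype(int);x0,y0=p-50;g2=cv2.resize(im[y0:y0+100,x0:x0+100],(400,400),interpolation=cv2.INTER_CUBIC)
save("w13",np.hstack([g1,g2]))
h=cv2.cvtColor(im,cv2.COLOR_RGB2HSV)[y0:y0+100,x0:x0+100];bl=cv2.inRange(h,(100,130,20),(130,255,255))
hull=np.zeros_like(bl);cv2.fillConvexPoly(hull,cv2.convexHull(cv2.findNonZero(bl)),255)
print("blue",cv2.boundingRect(bl),x0,y0)
f=lambda e,z:onz(c,(e[0]+x0,e[1]+y0),z)
n,l,st,ce=cv2.connectedComponentsWithStats(cv2.inRange(h,(0,0,80),(180,95,255))&hull)
w=[ce[i] for i in range(1,n) if st[i][4]>15];print(len(w),[st[i].tolist() for i in range(1,n)])
if len(w)>=2:
  for z in(.121,.123,.125): A,B=f(w[0],z),f(w[1],z);d=A-B;print(z,((A+B)/2).round(4),np.linalg.norm(d),np.degrees(np.arctan2(d[1],d[0])))
n,l,st,ce=cv2.connectedComponentsWithStats(cv2.inRange(h,(8,100,50),(28,255,255))&hull);i=1+st[1:,4].argmax();print("bar",f(ce[i],.1275),st[i])
pts=cv2.findNonZero((l==i).astype(np.uint8));r=cv2.minAreaRect(pts);B=cv2.boxPoints(r);E=sorted([(B[k]+B[(k+1)%4])/2 for k in range(4)],key=lambda e:-np.hypot(*(e-r[0])))[:2];d=f(E[0],.1275)-f(E[1],.1275);print("bar dir",np.degrees(np.arctan2(d[1],d[0])))
print(s["wrist_force"],s["tool_pos"])
E
```

```text
time_s: 24.77
tool_pos: [0.5645, -0.038, 0.2089]
tcp_rot: [0.625, 0.34, 0.618, -0.335]
wrist_force: [0.5, -0.4, 0.1]
finger_gap: 0.903
blue (21, 24, 60, 57) 201 143
2 [[68, 38, 10, 9, 62], [59, 44, 1, 4, 4], [54, 48, 4, 8, 15], [41, 51, 5, 9, 11], [25, 62, 11, 8, 57], [60, 64, 1, 1, 1], [58, 66, 1, 1, 1]]
0.121 [ 0.5628 -0.0375  0.121 ] 0.037577246956255216 63.17984117135027
0.123 [ 0.5624 -0.0369  0.123 ] 0.037250698503076024 63.1798411713504
0.125 [ 0.562  -0.0363  0.125 ] 0.03692415004989687 63.179841171350354
bar [ 0.56109805 -0.03672968  0.1275    ] [ 40  41  20  28 293]
bar dir 149.28915169952208
[ 0.4580007  -0.36232495  0.05967402] [ 0.56454258 -0.0380384   0.20885777]
```

Run:
```python
from h import *
from scipy.optimize import least_squares
a=np.linspace(0,2*np.pi,12,endpoint=False)+np.radians(63.2+15)
obs=[];cs=[]
for n in("side","scene"):
    im=robot.get_image(n);c=cam(n);p=proj(c,(.5612,-.0356,.116)).astype(int);h=cv2.cvtColor(im,cv2.COLOR_RGB2HSV)
    m=cv2.inRange(h,(100,110,15),(132,255,255));w=np.zeros_like(m);w[p[1]-25:p[1]+25,p[0]-25:p[0]+25]=255
    x,y,ww,hh=cv2.boundingRect(m&w);obs+=[x-.5,x+ww-.5,y-.5,y+hh-.5];cs.append(c)
def f(p):
    o=[]
    for c in cs:
        q=np.array([proj(c,(p[0]+.0238*np.cos(t),p[1]+.0238*np.sin(t),p[2]+dz)) for t in a for dz in(-.007,.007)])
        o+=[q[:,0].min(),q[:,0].max(),q[:,1].min(),q[:,1].max()]
    return np.array(o)-obs
r=least_squares(f,[.5612,-.0356,.116]);print(r.x.round(4),r.fun.round(1))
s=robot.sense();print(s["wrist_force"],s["time_s"])
```

```text
[ 0.5646 -0.0359  0.1194] [-0.1 -0.2 -0.1  0.4 -0.6  0.2 -0.3 -0.1]
[ 0.03476028  0.72057743 -0.25504992] 24.9667
```

Run:
```python
from h import *
s=robot.sense();im=robot.get_image("wrist");c=cam("wrist",s);h=cv2.cvtColor(im,cv2.COLOR_RGB2HSV);x0,y0=proj(c,(.5612,-.0356,.12)).astype(int)-50
f=lambda e,z:onz(c,(e[0]+x0,e[1]+y0),z)
H=h[y0:y0+100,x0:x0+100]
for lo in((5,60,25),(5,80,35),(8,100,50)):
    m=cv2.inRange(H,lo,(35,255,255));m[:25]=0;m[80:]=0;m[:,:25]=0;m[:,75:]=0
    n,l,st,ce=cv2.connectedComponentsWithStats(m);i=1+st[1:,4].argmax();r=cv2.minAreaRect(cv2.findNonZero((l==i).astype(np.uint8)));B=cv2.boxPoints(r)
    W=np.array([f(b,.1275) for b in B]);print(f(r[0],.1275).round(4),[np.linalg.norm(W[k]-W[k-1]).round(4) for k in(1,2)],[np.degrees(np.arctan2(*(W[k]-W[k-1])[1::-1])).round(1) for k in (1,2)],st[i])
bl=cv2.inRange(H,(100,110,15),(132,255,255));print("blue",cv2.boundingRect(bl))
a=np.linspace(0,2*np.pi,12,endpoint=False)+np.radians(63.2+15)
for z in(.123,.125):
  for C in((.5612,-.0356),(.5611,-.0367),(.5624,-.0369)):
    q=np.array([proj(c,(C[0]+.0238*np.cos(t),C[1]+.0238*np.sin(t),z-k)) for t in a for k in(0,.014)])-[x0,y0];print(z,C,q.min(0).round(1),(q.max(0)-q.min(0)).round(1))
for y in range(30,78,2): print("".join("B" if (H[y,x,0] in range(100,131) and H[y,x,1]>110) else "o" if 5<=H[y,x,0]<=35 and H[y,x,1]>80 else "." for x in range(15,88)))
```

```text
[ 0.5612 -0.0369  0.1275] [np.float64(0.0091), np.float64(0.0215)] [np.float64(60.6), np.float64(-31.7)] [ 39  41  22  29 345]
[ 0.5614 -0.0368  0.1275] [np.float64(0.0088), np.float64(0.0212)] [np.float64(60.6), np.float64(-31.7)] [ 40  41  21  29 325]
[ 0.5614 -0.0369  0.1275] [np.float64(0.0083), np.float64(0.0213)] [np.float64(62.4), np.float64(-30.1)] [ 40  41  21  29 313]
blue (20, 20, 62, 62)
0.123 (0.5612, -0.0356) [19.  16.5] [62.8 63.3]
0.123 (0.5611, -0.0367) [18.1 17.6] [62.7 63.3]
0.123 (0.5624, -0.0369) [19.5 18.7] [62.6 63.2]
0.125 (0.5612, -0.0356) [18.8 17.1] [63.3 63.8]
0.125 (0.5611, -0.0367) [17.9 18.3] [63.2 63.8]
0.125 (0.5624, -0.0369) [19.3 19.4] [63.2 63.7]
...............BBBBBBBBBBBBBBBBBBBBBBBBBBBBBBBBBBBBBBBBBBBB..............
............BBBBBBBBBBBBBBBBBBBBBBBBBBBBBBBBBBBBBBBBBBBBBBBBB............
...........BBBBBBBBBBBBBBBBBBBBBBBBBBBBBBBBBBBBBBBBBBBBBBBBBBB...........
..........BBBBBBBBBBBBBBBBBBBBBBBBBBBBBBBBBBBBBBBBBBBBBBBBBBBBB..........
.........BBBBBBBBBBBBBBBBBBBBBBBBBBBBBBBBBBBBBBBBBBBBBBBBBB....B.........
........BBBBBBBBBBBBBBBBBBBBBB.....BBBB
[... 666 characters left out ...]
ooooo.BBBBBBBBBBBBBBBBBBBBBB......
......BBBBBBBBBBBBBBBBBB.......ooooooooooooo..BBBBBBBBBBBBBBBBBBBBB......
.......BBBBBBBB....BBBBBBBBBBB..ooooooooooooo.BBBBBBBBBBBBBBBBBBBB.......
........BBBB........BBBBBBBBBBBB.ooooooooooooo.BBBBBBBBBBBBBBBBBB........
....................BBBBBBBBBBBBB.ooooooooooo..BBBBBBBBBBBBBBBBB.........
.................BBBBBBBBBBBBBBBBB..oooo...BBBBBBBBBBBBBBBBBBB...........
.............BBBBBBBBBBBBBBBBBBBBBBB...BBBBBBBBBBBBBBBBBBBBBB............
.............BBBBBBBBBBBBBBBBBBBBBBBBBBBBBBBBBBBBBBBBBBBBBBB.............
...............BBBBBBBBBBBBBBBBBBBBBBBBBBBBBBBBBBBBBBBBBBB...............
..................BBBBBBBBBBBBBBBBBBBBBBBBBBBBBBBBBBBB...................
```

The bar lies across the slot, on top of the cap, and the cap is about 1 mm off the bar's centre. Handing in.

```bash
python3 -c "
from plant import robot
print(robot.finish_job())"
```

```text
the job is handed in; nothing more can be done
None
```

I stacked the steel bearing, then the small brass spacer, on the spindle, locked the blue cap on top and handed in at about 25 s of the 72 s. No verdict was reported.

- **Cap and lock:** With the slot lined up to the bar angle measured in the wrist picture (−26.7°), the cap dropped over the bar on the first try. I pushed it to the spring's stop, with a peak reading of about 13 N upward and 14 N in all, and turned it a quarter. As I eased off, the upward force fell from +4 N to −2 N within 0.6 mm, which means the bar is holding it. I then released it.
- **Wrist-camera check:** Slot at 63° and bar at about 150°, so they are crosswise. The cap's top is at about 122 mm (123 mm expected) and its centre is about 1 mm off the bar's. The wrist force is back to about zero.
- **Check that disagreed:** A rough fit with the far side and scene cameras put the cap about 3 mm higher (119.4 mm against 116 mm) and 3 mm further out in x. A pixel there is about 2–3 mm, so I trusted the wrist camera.
- **Not checked:** After locking I saw only the cap and bar; bearing and spacer were last seen seated before the cap went on. I did not view the final picture (the viewer's limit of 12 was reached) or measure the cap's level. I planned the moves clear of the bystanders but did not re-check their positions.

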